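# Fit the filter cartridge past the sprung dust flap

### The job

Take the water-filter cartridge that stands on the counter, push the sprung dust flap of the filter unit open with its nose and lower the cartridge gently past the flap, without letting it fall. Feel for the loose socket inside without forcing it, press the cartridge fully home so that the plunger under it goes all the way down, and let go, leaving it standing upright in the unit and everything else on the counter undisturbed.

Things in the scene. Friction and masses are not known exactly. Their poses are not given: they have to be found in the camera images.
- unit: white countertop water-filter unit, a box 170 (its x) x 160 (its y) x 140 mm high, fixed to the counter; origin at the centre of its underside; its outlet pipe sticks out 35 mm on its -x side, at 100 mm height
- mouth (a point): point in the plane of the unit's top (140 mm up) above the middle of the bay; axes as the unit's, z up. The bay's opening, closed by the flap, reaches from 30 mm behind it (-x) to 18 mm in front (+x) and 41 mm to either side in y. The cartridge goes in upright, 28 mm side along x, 44 mm side along y. Fully home, its top stands 50 mm above this point
- rim (a point): 60 mm straight below the mouth point, level with the flat rim of the hidden socket (32 mm in x, narrowing to 31, and 48 mm in y). The socket fits loosely: its centre may lie anywhere from -15 to +15 mm along y from here, is not measured and stays put: feel for it. In x, sloping lead-ins guide it from 12 mm above. A nose standing on the rim is not in. Over 30 N from cartridge to unit breaks the socket
- flap (a joint): sprung dust flap, grey plate 46 x 78 mm, hinged along y at 29 mm behind the mouth point (-x); 0 = shut, level; grows to 1.4 rad as its free edge is pushed down into the bay. Its spring pulls it shut with 0.07 N m when shut and 0.14 N m fully open; beside an inserted cartridge it stays leaning on it at about 1.2 rad
- plunger (a joint): rubber plunger in the socket's floor, its top 85 mm below the mouth point; 0 = up, 0.010 m = fully down; held by about 7 N of friction, so the cartridge's weight does not move it and it stays where it is pushed, down to a hard stop. The whole socket sits on a rubber mount and gives about 0.25 mm per N of downward push, springing back
- cartridge_center (a point): centre of the filter cartridge, half-way up (72.5 mm above its foot); the cartridge stands upright, 145 mm tall, 0.18 to 0.35 kg: white ribbed body 28 mm (its x) x 44 mm (its y) x 100 mm high, and above it a grey grip tab 20 mm (x) x 40 mm (y) x 45 mm high to hold it by; either way round fits
- soap: bystander: white pump soap bottle, 76 mm wide, 157 mm tall; origin under its centre
- detergent: bystander: orange bottle, 56 mm wide, 160 mm tall; origin under its centre
- mug: bystander: white mug, 80 mm wide, 90 mm tall, handle on its +y side; origin under its centre
- spoon: bystander: wooden spoon, about 200 mm long, lying on the counter
Not all that is in view belongs to the job. Of the things that look like the part that bears cartridge_center, take the one that is farthest to the robot's left at the start.

How it is judged:
By the outcome, as a careful person would: the job done as asked, in the order asked, and still so for the second after the job is handed in, with the robot touching nothing.
It also fails if it takes over 61 s, if anything falls off the work surface, if the arm or the gripper's body presses on something with over 40 N, if the wrist force passes 120 N, or if a joint passes its speed limit or range.

### The arm

A 6-joint arm with a two-finger parallel gripper is mounted at the origin on the work surface. World frame = base frame: x ahead of the robot, y to its left, z up, the work surface at z = 0. Lengths are in m, angles in rad, forces in N, time in s.
With the tool pointing down it reaches from about 0.3 to 0.875 m from the base axis. Payload 6.4 kg.
Tool frame: the origin (TCP) lies at the very end of the fingers, on their centre line; the grasp point (between the pads) lies ctrl.pinch_z behind it (ctrl.pinch_z is the distance from the TCP to the grasp point, in m); y points along the fingers, z is the direction in which the jaws open and shut, and the axes are right-handed (so a half turn about y gives the same grasp; the last joint's range is limited). The gripper opens to 85 mm and grips with 20 to 120 N. Pads are 22 mm wide; open, the fingers measure 114 mm over their backs; the gripper's body (76 mm by 85 mm) begins 54 mm behind the grasp point. The pads swing forward as they close: fully open they stand 13 mm farther back than shut.
Start: joints at [1.022, 0.181, 1.607, -0, 1.354, -0.206], TCP at [0.193, 0.542, 0.231] pointing down, gripper open.
Joint ranges: [-2.99, 2.99], [-0.89, 2.07], [0.3, 2.58], [-1.14, 4.28], [0, 2.63], [-3.12, 3.12]. Speed limits (rad/s): [2.57, 2.57, 3.01, 3.14, 3.14, 3.14].

### API

Orientations are given as a unit quaternion [w, x, y, z].
In Python, from bench import ctrl gives the robot as it stands.
- The arm moves only by the shell command python3 -m pendant 'ROWS'. ROWS is JSON, one flat list of numbers, 7 for each row, row after row: the shift along the world's x, y, z in m, then the turn, a rotation vector about the world's x, y, z in degrees, then the finger opening in m, from 0 to 0.0854. In form: [tx, ty, tz, rx, ry, rz, hand, tx, ty, tz, rx, ry, rz, hand, ...]. A call has 1 to 12 rows; each row shifts and turns the commanded pose from where the row before left it; what a row does not reach is not made up. A row lasts 1/8 s, in which the tool goes at most 62.5 mm and 10.7 degrees, less where a joint would pass 70% of its speed; a pose out of reach is approached as far as the arm can. A call with a gripper value outside its range is refused whole. The fingers move at their own pace and stop on an object; the grip force is fixed at half the most. Time passes only in rows, so rows that do not move let the fingers close. It gives the time, the measured TCP pose, the force and the opening at its end, in the units of the state.
- ctrl.get_obs(): the state, without advancing time (a new reading comes with each control period).
- ctrl.camera(name): name is "scene" or "top" or "wrist"; returns the picture (480x640x3 uint8, red, green, blue); there is no depth.
- ctrl.camera_info(name): a dict with "fx", "fy", "cx", "cy" (pixels), "origin" and "rotation" of the camera in the world; the wrist camera has in their place "tool_from_camera" (4x4, takes a point from camera to tool coordinates, whose origin is the TCP and whose axes are the tool frame's). Camera axes: x right, y down, z forward; pixel columns grow to the right and rows downward; lengths in m; the calibration is good to about 2 mm. A picture is of the moment at which its call begins: read the wrist's pose just before it. camera_info takes no time and is no camera call.
- ctrl.hand_in(): hands the job in, once; it reports no verdict.
Trained networks look in the newest picture that a camera, given by its name, has taken for a name from the list of things; names that differ only in an ending like _2 or _b are one class to them, and where a whole thing is asked for, a point or a joint stands for the part that bears it (a point fixed in the world has none). Each returns a list of dicts, best first, with "score" (0 to 1); they miss things now and then, are a little off and sometimes report something else, mostly with a low value. They report only what shows in the picture. A call takes as long as a camera call. They do not tell look-alikes from the thing itself.
- ctrl.silhouettes(target, camera): "mask" (480x640 bool, what is visible of it) and "bbox" ([left, top, right, bottom] in pixels, round what is visible of it).
The state is a dict: "time_s": time; "q": joint angles; "dq": joint speeds; "joint_efforts": joint torques, N m; "eef_pos": TCP position; "eef_rot": TCP orientation; "wrist_force": force on the tool from outside, world axes, zero at the start; "torque": the same for the moment, N m; "opening": opening from 0.0 (shut) to 1.0 (fully open).
Only numpy, scipy, OpenCV 4.12 (cv2) and the standard library are available. Lean on these libraries where they do the work, as an engineer would, in place of code of your own. Each camera call takes 0.05 s, during which the arm holds its last target.

## Working session

There is one attempt and no reset: what is moved stays moved. The work goes in short steps, Python scripts to look and compute and a shell command to move; the robot and the scene stay as the last step left them, time stands still between calls to the robot, and variables do not carry over. Pictures are saved under pics/ and viewed, and the job is handed in when it is done.

```bash
ls; mkdir -p pics
cat > h.py <<'E'
import numpy as np, cv2
from bench import ctrl
def save(n,im): cv2.imwrite(f'pics/{n}.png',cv2.cvtColor(np.ascontiguousarray(im),cv2.COLOR_RGB2BGR))
E
python3 - <<'E'
from h import *
o=ctrl.get_obs(); print(o, ctrl.pinch_z)
for c in ['scene','top','wrist']:
    im=ctrl.camera(c); save(c+'0',im); np.save(c+'0.npy',im); print(c,ctrl.camera_info(c))
print(ctrl.get_obs()['time_s'])
E
```

```text
pics
{'time_s': 0.0, 'q': array([ 1.02164279e+00,  1.81564562e-01,  1.60796688e+00, -1.24557113e-05,
        1.35379016e+00, -2.06308389e-01]), 'dq': array([ 0.00082327, -0.00096594,  0.00194945, -0.00036856, -0.00075278,
        0.00097794]), 'joint_efforts': array([-6.37321336e-04, -4.44880700e+01, -3.51329005e+01, -3.86160909e-04,
        9.25687433e-03,  4.42000655e-06]), 'eef_pos': array([0.19300494, 0.54107589, 0.23039079]), 'eef_rot': array([-0.69617292,  0.69731245, -0.12084174,  0.12039885]), 'wrist_force': array([ 0.39241404, -0.82130328,  0.08319496]), 'torque': array([ 0.00239584,  0.00257231, -0.04508735]), 'opening': 0.9976821831284226} 0.0187
scene {'fx': 534.0140969344898, 'fy': 534.0140969344898, 'cx': 322.47266795762374, 'cy': 236.8814465283454, 'origin': array([1.0107157 , 0.36492014, 0.7498877 ]), 'rotation': array([-0.13848723,  0.34314366,  0.86800726, -0.33111497])}
top {'fx': 606.7643917743713, 'fy': 606.7643917743713, 'cx': 312.92834692201524, 'cy': 234.9444417581564, 'origin': array([ 0.45107253, -0.0269732 ,  1.07784667]), 'rotation': array([-0.0556291 ,  0.71261244, -0.69740694,  0.05208144])}
wrist {'fx': 331.9322926326744, 'fy': 331.9322926326744, 'cx': 316.1349915915643, 'cy': 239.33120975833015, 'tool_from_camera': array([[ 9.03399213e-04,  9.55391094e-01,  2.95342244e-01,
        -7.58193334e-02],
       [-4.96313207e-04, -2.95341899e-01,  9.55391499e-01,
        -1.42413740e-01],
       [ 9.99999469e-01, -1.00968218e-03,  2.07361579e-04,
        -9.60467903e-04],
       [ 0.00000000e+00,  0.00000000e+00,  0.00000000e+00,
         1.00000000e+00]])}
0.15
```

View pics/scene0.png

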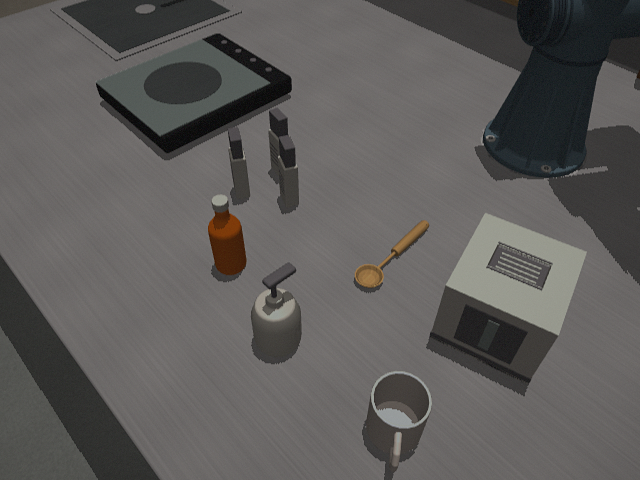

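View pics/top0.png

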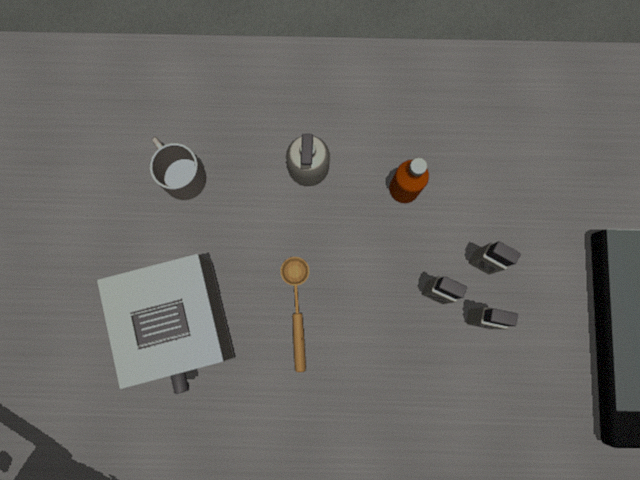

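View pics/wrist0.png

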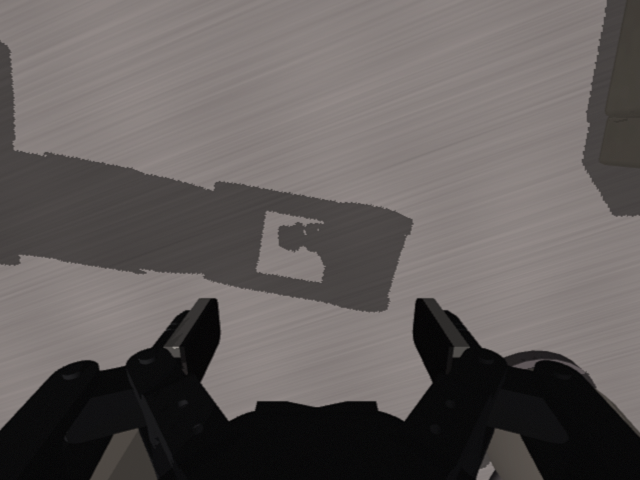

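```bash
cat >> h.py <<'E'
from scipy.spatial.transform import Rotation as R
def cam(c):
    i=ctrl.camera_info(c); q=i['rotation']; M=R.from_quat([q[1],q[2],q[3],q[0]]).as_matrix()
    return i,M,np.array(i['origin'])
def ray(c,u,v,z):
    i,M,o=cam(c); d=M@np.array([(u-i['cx'])/i['fx'],(v-i['cy'])/i['fy'],1]); return o+d*(z-o[2])/d[2]
def proj(c,p):
    i,M,o=cam(c); x=M.T@(np.array(p)-o); return np.array([i['fx']*x[0]/x[2]+i['cx'],i['fy']*x[1]/x[2]+i['cy']])
E
python3 - <<'E'
from h import *
for n,u,v in [('c_upper',503,253),('c_mid',450,289),('c_low',501,317)]: print(n,ray('top',u,v,0.145))
print(ray('top',0,0,0),ray('top',640,480,0))
for n in ['unit','flap','cartridge_center']:
  for c in ['top','scene']:
    for d in ctrl.silhouettes(n,c): 
        print(n,c,d['score'],d['bbox'],d['mask'].sum())
        np.save(f"m_{n}_{c}_{d['bbox'][0]}.npy",d['mask'])
E
```

```text
c_upper [ 0.57237638 -0.31525171  0.145     ]
c_mid [ 0.51500236 -0.23266183  0.145     ]
c_low [ 0.47411677 -0.30968865  0.145     ]
[1.05886238 0.58919072 0.        ] [ 0.20967438 -0.58126744  0.        ]
unit top 0.61 [96.6, 255.8, 234.3, 394.4] 13118
unit scene 0.56 [429.0, 218.3, 582.5, 381.3] 16244
flap top 0.98 [130.1, 298.5, 185.5, 343.8] 1562
flap scene 0.77 [490.8, 246.9, 547.5, 284.4] 1295
cartridge_center top 0.83 [469.0, 243.0, 521.6, 274.2] 1072
cartridge_center top 0.71 [420.9, 275.3, 467.3, 307.4] 862
cartridge_center top 0.67 [467.6, 306.4, 520.2, 328.8] 910
cartridge_center scene 0.96 [269.5, 105.7, 288.6, 169.6] 761
cartridge_center scene 0.93 [278.2, 134.1, 300.2, 205.5] 1152
cartridge_center scene 0.85 [228.6, 126.2, 250.2, 198.9] 1012
```

Run:
```python
from h import *
t=cv2.cvtColor(np.load('top0.npy'),cv2.COLOR_RGB2BGR)
a=cv2.resize(t[265:315,410:480],None,fx=8,fy=8,interpolation=cv2.INTER_CUBIC)
a=np.clip(a*1.8,0,255).astype(np.uint8); cv2.imwrite('pics/ct.png',a)
a=cv2.resize(t[245:400,90:240],None,fx=5,fy=5,interpolation=cv2.INTER_CUBIC)[:600,:];cv2.imwrite('pics/ut.png',cv2.resize(t[245:400,90:240],None,fx=3.8,fy=3.8,interpolation=cv2.INTER_CUBIC))
s=cv2.cvtColor(np.load('scene0.npy'),cv2.COLOR_RGB2BGR)
cv2.imwrite('pics/cs.png',np.clip(1.8*cv2.resize(s[100:215,220:310],None,fx=5,fy=5,interpolation=cv2.INTER_CUBIC),0,255))
for p in ([.515,-.233,.145],[.572,-.315,.145],[.474,-.31,.145]): print(proj('scene',p))
```

```text
[289.90175854 142.71463053]
[237.07678206 135.22838482]
[279.60804765 115.20135771][ WARN:0@0.871] global loadsave.cpp:1063 imwrite_ Unsupported depth image for selected encoder is fallbacked to CV_8U.
```

View pics/ct.png

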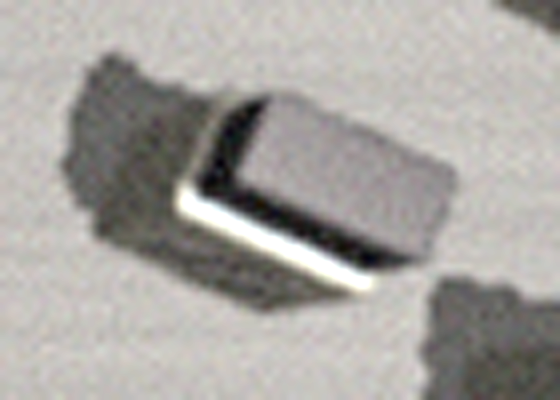

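View pics/ut.png

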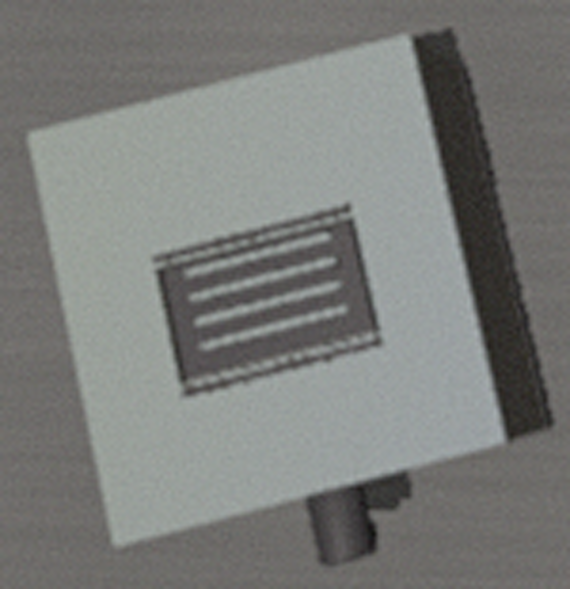

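View pics/cs.png

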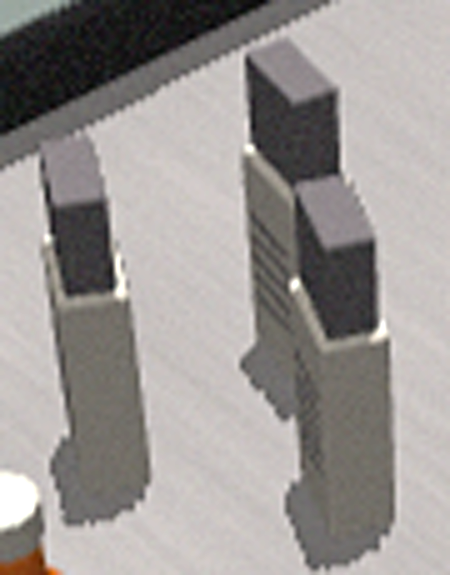

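Run:
```python
from h import *
print("TAB")
C=np.array([[270,93],[455,178],[430,262],[240,185]])/8+[410,265]-0.44
P=np.array([ray('top',u,v,.145)[:2] for u,v in C]); print(P,P.mean(0),[np.linalg.norm(P[i]-P[i-1]) for i in range(4)])
for i,j in((0,1),(3,2),(1,2),(0,3)): d=P[j]-P[i]; print(np.degrees(np.arctan2(d[1],d[0])))
print("UNIT")
C=np.array([[28,132],[412,35],[506,440],[115,547]])/3.8+[90,245]-.37
P=np.array([ray('top',u,v,.14)[:2] for u,v in C]); print(P,P.mean(0),[np.linalg.norm(P[i]-P[i-1]) for i in range(4)])
for i,j in((0,1),(3,2),(1,2),(0,3)): d=P[j]-P[i]; print(np.degrees(np.arctan2(d[1],d[0])))
C=np.array([[152,262],[348,206],[382,343],[184,395]])/3.8+[90,245]-.37
P=np.array([ray('top',u,v,.14)[:2] for u,v in C]); print('flap',P,P.mean(0),[np.linalg.norm(P[i]-P[i-1]) for i in range(4)])
print(ray('scene',(297+375)/2/5+220,(245+180)/2/5+100,.145))
o=ctrl.get_obs();q=o['eef_rot'];print(R.from_quat([q[1],q[2],q[3],q[0]]).as_matrix(),o['time_s'])
```

```text
TAB
[[ 0.53446522 -0.22262613]
 [ 0.5189014  -0.25789007]
 [ 0.50274571 -0.25284805]
 [ 0.5166708  -0.21668886]] [ 0.51819578 -0.23751328] [np.float64(0.018758798456345805), np.float64(0.038545790679612786), np.float64(0.01692418944809335), np.float64(0.03874783563170649)]
-113.81436966380262
-111.06194505590862
162.66738088767465
161.54824541250608
UNIT
[[0.51843784 0.31205193]
 [0.56155126 0.1575437 ]
 [0.39976065 0.11178346]
 [0.35477513 0.2650176 ]] [0.45863122 0.21159917] [np.float64(0.17028714614024407), np.float64(0.16041060392966797), np.float64(0.168137450635234), np.float64(0.15970096257357103)]
-74.40896305535279
-73.6391463176681
-164.20718029700316
-163.96610364193307
flap [[0.46706001 0.25793025]
 [0.49127418 0.17996097]
 [0.43683865 0.16329524]
 [0.41457831 0.24152839]] [0.45243779 0.21067871] [np.float64(0.05498499192901476), np.float64(0.08164272718973005), np.float64(0.05692954633466222), np.float64(0.08133848544982551)]
[ 0.51819967 -0.23677274  0.145     ]
[[ 9.41829384e-01 -6.04351803e-05  3.36091367e-01]
 [-3.36091372e-01 -1.07406843e-04  9.41829378e-01]
 [-2.08211156e-05 -9.99999992e-01 -1.21470663e-04]] 0.45
```

Candidates in the top view are (450,289) at y=-0.237, (503,253) at y=-0.315 and (501,317) at y=-0.310. The one at (450,289) is farthest to the robot's left. The scene crop shows it as the front-right cartridge, near (290,143). I'll go over the unit first for a closer look at the flap.

```bash
python3 -m pendant '[0.0318,-0.0389,0.0013,0,0,-6.8,0.085, 0.0318,-0.0389,0.0013,0,0,-6.8,0.085, 0.0318,-0.0389,0.0013,0,0,-6.8,0.085, 0.0318,-0.0389,0.0013,0,0,-6.8,0.085, 0.0318,-0.0389,0.0013,0,0,-6.8,0.085, 0.0318,-0.0389,0.0013,0,0,-6.8,0.085, 0.0318,-0.0389,0.0013,0,0,-6.8,0.085, 0.0318,-0.0389,0.0013,0,0,-6.8,0.085, 0,0,0,0,0,0,0.06]'
cat >> h.py <<'E'
def pose():
    o=ctrl.get_obs(); q=o['eef_rot']; return o,R.from_quat([q[1],q[2],q[3],q[0]]).as_matrix(),np.array(o['eef_pos'])
def wray(o_R_p,u,v,z):
    _,M,p=o_R_p; i=ctrl.camera_info('wrist'); T=np.array(i['tool_from_camera'])
    d=M@T[:3,:3]@np.array([(u-i['cx'])/i['fx'],(v-i['cy'])/i['fy'],1]); c=p+M@T[:3,3]
    return c+d*(z-c[2])/d[2]
E
python3 - <<'E'
from h import *
import pickle
o,M,p=pose(); pickle.dump((o,M,p),open('p1.pkl','wb'))
im=ctrl.camera('wrist'); np.save('wrist1.npy',im); save('wrist1',im)
print(p,M,o['wrist_force'],np.degrees(np.arctan2(M[1,2],M[0,2])))
E
```

```text
time_s: 1.58
eef_pos: [0.4497, 0.2279, 0.2419]
eef_rot: [0.563, -0.563, 0.427, -0.428]
wrist_force: [-0.4, 0.8, 0.1]
opening: 0.813
[0.44970199 0.22786136 0.24194904] [[ 2.69624776e-01  9.97914243e-04  9.62964944e-01]
 [-9.62965229e-01 -4.14846961e-04  2.69625286e-01]
 [ 6.68545994e-04 -9.99999416e-01  8.49103698e-04]] [-0.41116235  0.80103577  0.14616061] 15.641976185426023
```

View pics/wrist1.png

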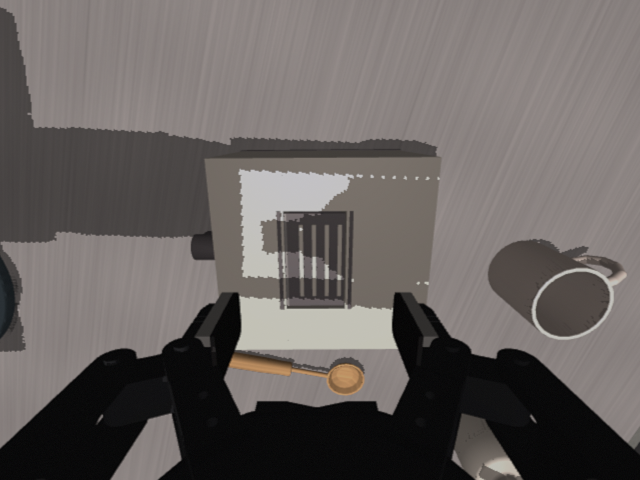

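Run:
```python
from h import *
t=cv2.cvtColor(np.load('wrist1.npy'),cv2.COLOR_RGB2BGR)
cv2.imwrite('pics/wz.png',cv2.resize(t[200:320,265:370],None,fx=5,fy=5,interpolation=cv2.INTER_CUBIC))
```

```text
(no output)
```

View pics/wz.png

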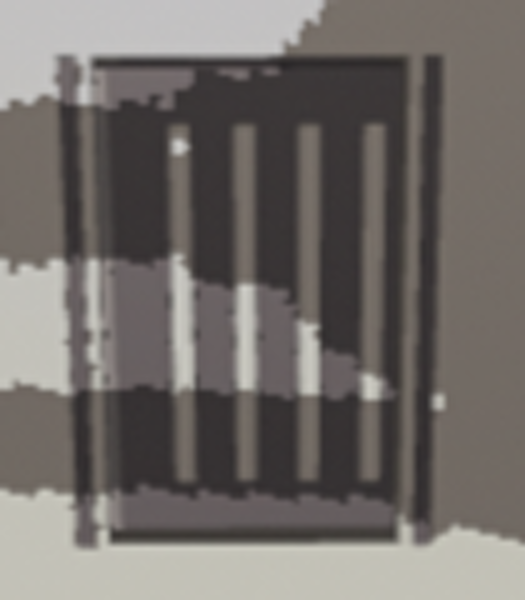

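Run:
```python
from h import *
import pickle
P=pickle.load(open('p1.pkl','rb'))
th=np.radians(15.95); ux=np.array([np.cos(th),np.sin(th)]); uy=np.array([-ux[1],ux[0]]); c=np.array([.45863,.2116])
def f(n,u,v): 
    w=wray(P,u,v,.14)[:2]; print(n,w,'unit frame',(w-c)@ux,(w-c)@uy)
for n,u,v in [('TL',92,62),('TR',408,62),('BL',110,537),('BR',400,537),('oTL',56,62),('oTR',443,62),('oBL',76,540),('oBR',430,540)]: f(n,u/5+265-.4,v/5+200-.4)
for n,u,v in [('unitTL',205,158),('unitTR',441,158),('BRedge',428,285),('BLedge y',300,348)]: f(n,u,v)
for n,u,v in [('oTL',152,262),('oTR',348,206),('oBR',382,343),('oBL',184,395)]:
    w=ray('top',u/3.8+90-.37,v/3.8+245-.37,.14)[:2]; print(n,(w-c)@ux,(w-c)@uy)
```

```text
TL [0.41934249 0.24104643] unit frame -0.029683185233388188 0.03910893817455821
TR [0.46508253 0.25379934] unit frame 0.0178004285760733 0.03880160061405874
BL [0.44135854 0.16439703] unit frame -0.029577841045915203 -0.04063957215192286
BR [0.48730873 0.1771945 ] unit frame 0.018120070890734325 -0.04096182411127887
oTL [0.41413258 0.23959384] unit frame -0.03509169350428904 0.03914394472954766
oTR [0.47014962 0.25521211] unit frame 0.02306067608647949 0.03876755367643605
oBL [0.43610334 0.16236082] unit frame -0.03519026876415647 -0.04115327573089057
oBR [0.49222768 0.17799174] unit frame 0.023068738917581454 -0.04154699382045476
unitTL [0.35606865 0.26437677] unit frame -0.0841099598308171 0.078928660713033
unitTR [0.5188752  0.30979398] unit frame 0.08490941738030766 0.07785841088807444
BRedge [0.54619037 0.21413544] unit frame 0.0848861936938687 -0.021623621472368067
BLedge y [0.46198496 0.1293709 ] unit frame -0.019370619635048724 -0.07998537094380016
oTL 0.020836946828262135 0.04223006983825494
oTR 0.02269308039009827 -0.03939155518341019
oBR -0.034226497159865456 -0.04045688959293509
oBL -0.034131505994777246 0.040881540389146764
```

Measured against the unit's own centre, the flap opening runs from -29.6 to +18.0 mm in x and about ±40 mm in y. That puts the mouth at (0.4587, 0.211) with yaw 15.95°, so sizes match the description. Next I'll go to the cartridge.

```bash
python3 -m pendant '[0.0097,-0.0553,0,0,0,-4.5,0.06, 0.0097,-0.0553,0,0,0,-4.5,0.06, 0.0097,-0.0553,0,0,0,-4.5,0.06, 0.0097,-0.0553,0,0,0,-4.5,0.06, 0.0097,-0.0553,0,0,0,-4.5,0.06, 0.0097,-0.0553,0,0,0,-4.5,0.06, 0.0097,-0.0553,0,0,0,-4.5,0.06, 0.0097,-0.0553,0,0,0,-4.5,0.06, 0,0,0,0,0,0,0.06, 0,0,0,0,0,0,0.06]'
python3 - <<'E'
from h import *
import pickle
o,M,p=pose(); pickle.dump((o,M,p),open('p2.pkl','wb'))
im=ctrl.camera('wrist'); np.save('wrist2.npy',im); save('wrist2',im)
print(p,o['wrist_force'],np.degrees(np.arctan2(M[1,2],M[0,2])))
t=cv2.cvtColor(im,cv2.COLOR_RGB2BGR)
cv2.imwrite('pics/wz2.png',cv2.resize(t[150:350,220:420],None,fx=3,fy=3,interpolation=cv2.INTER_CUBIC))
E
```

```text
time_s: 2.88
eef_pos: [0.5252, -0.2105, 0.2413]
eef_rot: [0.406, -0.406, 0.58, -0.578]
wrist_force: [-0.3, 0.1, 0.3]
opening: 0.704
[ 0.52519091 -0.21048914  0.24129202] [-0.27577635  0.09943022  0.33218927] -19.93356664647903
```

View pics/wrist2.png

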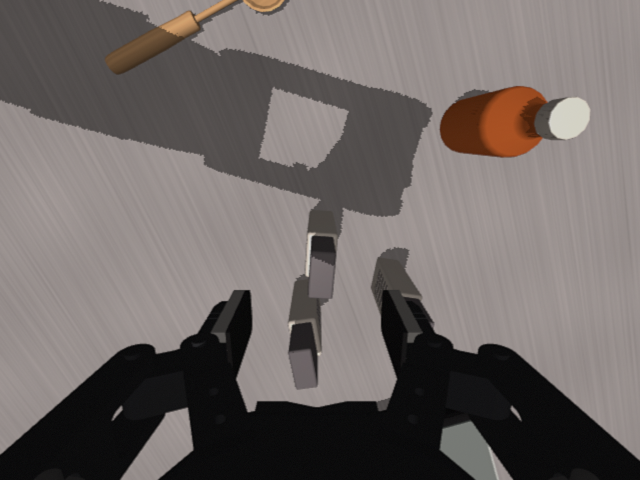

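View pics/wz2.png

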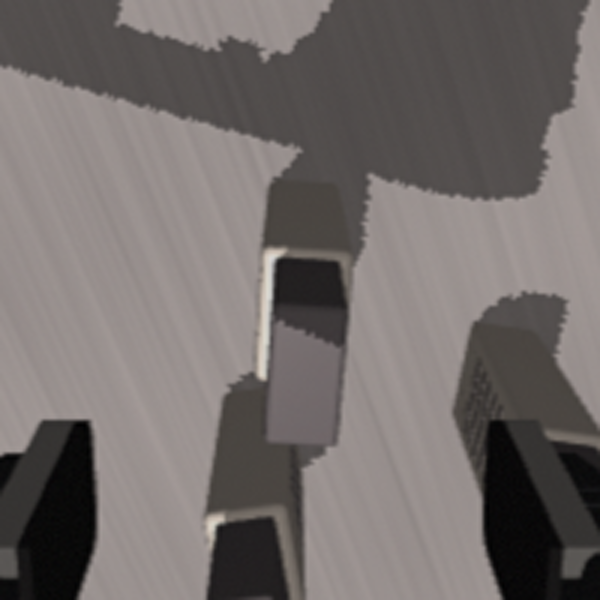

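Run:
```python
from h import *
import pickle
P=pickle.load(open('p2.pkl','rb'))
W=np.array([wray(P,u/3+220-.33,v/3+150-.33,.145)[:2] for u,v in [(273,305),(347,306),(337,445),(267,443)]])
m=W.mean(0);print(W,m,[np.linalg.norm(W[i]-W[i-1]) for i in range(4)])
d=W[3]+W[2]-W[0]-W[1]; a=np.degrees(np.arctan2(d[1],d[0])); print('long dir',a,'x axis',a+90)
print('to go',m-P[2][:2])
```

```text
[[ 0.51775584 -0.21704195]
 [ 0.53531535 -0.22370333]
 [ 0.52010503 -0.25970864]
 [ 0.50284994 -0.25282399]] [ 0.51900654 -0.23831948] [np.float64(0.03876261193137919), np.float64(0.018780582700793136), np.float64(0.039086266413625045), np.float64(0.018577854719714196)]
long dir -112.75901134817931 x axis -22.759011348179314
to go [-0.00618437 -0.02783034]
```

```bash
python3 -m pendant '[-0.0063,-0.0275,0,0,0,-2.6,0.06, 0,0,-0.034,0,0,0,0.06, 0,0,-0.05,0,0,0,0.06, 0,0,-0.05,0,0,0,0.06, 0,0,0,0,0,0,0.06, 0,0,0,0,0,0,0.06]'
python3 - <<'E'
from h import *
im=ctrl.camera('wrist'); save('wrist3',im); o,M,p=pose(); print(p,o['wrist_force'],np.degrees(np.arctan2(M[1,2],M[0,2])))
E
```

```text
time_s: 3.68
eef_pos: [0.5202, -0.2392, 0.1098]
eef_rot: [-0.393, 0.392, -0.587, 0.589]
wrist_force: [0.2, -0.3, 0.6]
opening: 0.705
[ 0.52069377 -0.23982549  0.11051997] [-0.43685911  0.35847166  0.69195364] -22.562441296413397
```

View pics/wrist3.png

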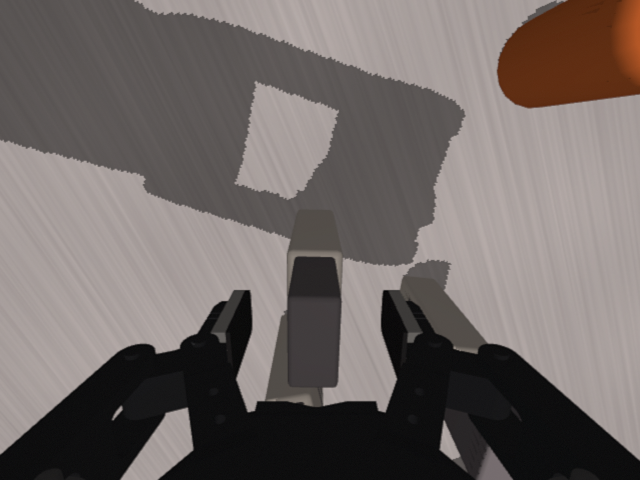

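```bash
python3 -m pendant '[0,0,-0.002,0,0,0,0.01, 0,0,0,0,0,0,0.01, 0,0,0,0,0,0,0.01, 0,0,0,0,0,0,0.01, 0,0,0,0,0,0,0.01, 0,0,0,0,0,0,0.01]'
python3 -m pendant '[0,0,0.01,0,0,0,0.01, 0,0,0.04,0,0,0,0.01, 0,0,0.05,0,0,0,0.01,0,0,0.05,0,0,0,0.01,0,0,0,0,0,0,0.01,0,0,0,0,0,0,0.01]'
python3 - <<'E'
from h import *
o,M,p=pose(); print(p,o['wrist_force'],o['torque'],np.degrees(np.arctan2(M[1,2],M[0,2])))
im=ctrl.camera('wrist'); save('wrist4',im)
E
```

```text
time_s: 4.47
eef_pos: [0.5195, -0.24, 0.1069]
eef_rot: [-0.392, 0.392, -0.588, 0.589]
wrist_force: [0.0, 0.3, 6.4]
opening: 0.223
time_s: 5.22
eef_pos: [0.5184, -0.2392, 0.255]
eef_rot: [0.392, -0.392, 0.589, -0.588]
wrist_force: [-0.4, 0.1, -2.3]
opening: 0.226
[ 0.51843328 -0.23921054  0.25500258] [-0.35638421  0.0674637  -2.26715636] [-0.04421013 -0.00863319  0.00250925] -22.64586122423743
```

View pics/wrist4.png

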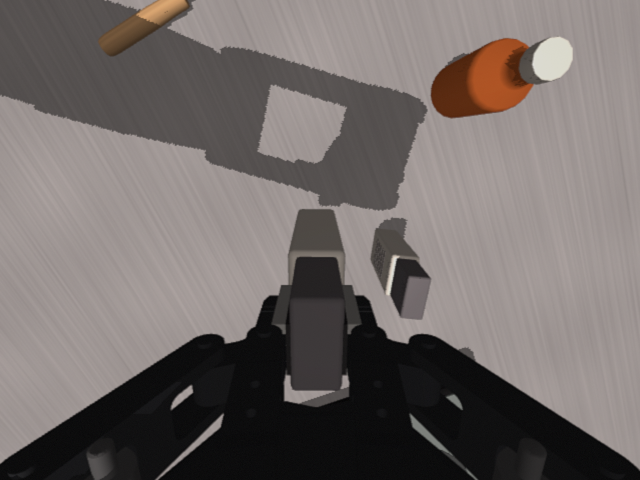

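```bash
python3 -m pendant '[0,0,0.035,0,0,0,0.01, -0.0075,0.0563,0,0,0,4.81,0.01, -0.0075,0.0563,0,0,0,4.81,0.01, -0.0075,0.0563,0,0,0,4.81,0.01, -0.0075,0.0563,0,0,0,4.81,0.01, -0.0075,0.0563,0,0,0,4.81,0.01, -0.0075,0.0563,0,0,0,4.81,0.01, -0.0075,0.0563,0,0,0,4.81,0.01, -0.0075,0.0563,0,0,0,4.81,0.01, 0,0,0,0,0,0,0.01, 0,0,0,0,0,0,0.01]'
cat >> h.py <<'E'
TH=np.radians(15.95); UX=np.array([np.cos(TH),np.sin(TH)]); UY=np.array([-UX[1],UX[0]]); MOUTH=np.array([.4587,.2110])
def st():
    o,M,p=pose(); f=np.array(o['wrist_force']); d=p[:2]-MOUTH
    print('t %.2f ux %.4f uy %.4f z %.4f yaw %.2f tilt(%.2f %.2f) F ux %.1f uy %.1f z %.1f T %s op %.3f'%(o['time_s'],d@UX,d@UY,p[2],np.degrees(np.arctan2(M[1,2],M[0,2])),np.degrees(M[0,1]),np.degrees(M[1,1]),f[:2]@UX,f[:2]@UY,f[2],np.round(o['torque'],2),o['opening']))
E
python3 - <<'E'
from h import *
st(); im=ctrl.camera('wrist'); save('wrist5',im); im=ctrl.camera('scene'); save('scene5',im[180:420,400:640].repeat(2,0).repeat(2,1)); st()
E
```

```text
time_s: 6.65
eef_pos: [0.4581, 0.2106, 0.289]
eef_rot: [-0.563, 0.565, -0.427, 0.426]
wrist_force: [0.6, 0.3, -2.5]
opening: 0.224
t 6.65 ux -0.0006 uy -0.0002 z 0.2890 yaw 15.87 tilt(-0.18 -0.06) F ux 0.7 uy 0.1 z -2.5 T [-0.01 -0.01  0.01] op 0.224
t 6.75 ux -0.0002 uy -0.0013 z 0.2897 yaw 15.74 tilt(-0.10 -0.04) F ux -0.2 uy 0.1 z -1.2 T [ 0.02 -0.03  0.03] op 0.227
```

View pics/wrist5.png

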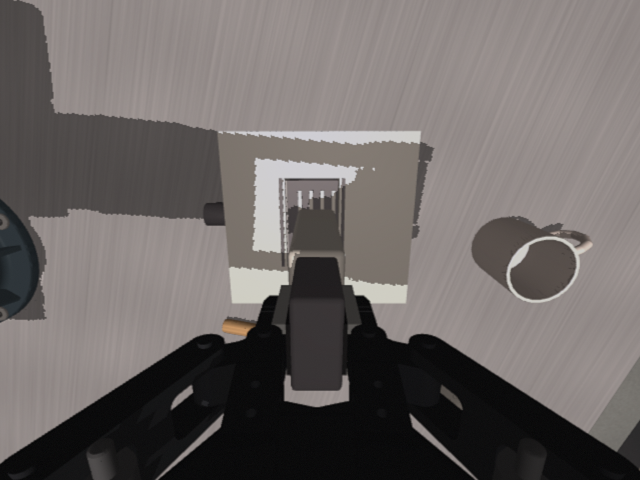

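View pics/scene5.png

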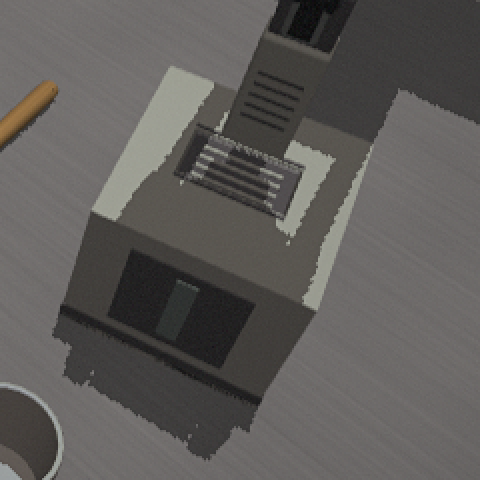

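```bash
python3 -m pendant '[0.0038,-0.0135,0,0,0,0.2,0.01, 0,0,-0.018,0,0,0,0.01, 0,0,-0.018,0,0,0,0.01, 0,0,-0.005,0,0,0,0.01, 0,0,-0.005,0,0,0,0.01, 0,0,-0.005,0,0,0,0.01]'; python3 -c "from h import *;st()"
python3 -m pendant '[0,0,-0.005,0,0,0,0.01, 0,0,-0.005,0,0,0,0.01, 0,0,-0.005,0,0,0,0.01]'; python3 -c "from h import *;st()"
```

```text
time_s: 7.5
eef_pos: [0.4628, 0.1975, 0.2404]
eef_rot: [0.565, -0.565, 0.425, -0.425]
wrist_force: [-1.2, -0.5, 6.1]
opening: 0.224
t 7.50 ux 0.0003 uy -0.0141 z 0.2404 yaw 16.06 tilt(0.02 -0.01) F ux -1.3 uy -0.2 z 6.1 T [-0.24  0.7  -0.02] op 0.224
time_s: 7.88
eef_pos: [0.4641, 0.1977, 0.2258]
eef_rot: [0.566, -0.564, 0.424, -0.426]
wrist_force: [1.8, 0.1, 4.6]
opening: 0.23
t 7.88 ux 0.0015 uy -0.0142 z 0.2258 yaw 16.05 tilt(0.22 0.04) F ux 1.7 uy -0.4 z 4.6 T [ 0.09 -0.36 -0.  ] op 0.230
```

```bash
python3 -m pendant '[0,0,-0.005,0,0,0,0.01, 0,0,-0.005,0,0,0,0.01, 0,0,-0.005,0,0,0,0.01]'; python3 -c "from h import *;st()"
python3 -m pendant '[0,0,-0.005,0,0,0,0.01, 0,0,-0.005,0,0,0,0.01, 0,0,-0.003,0,0,0,0.01,0,0,0,0,0,0,0.01]'; python3 -c "from h import *;st()"
```

```text
time_s: 8.25
eef_pos: [0.4628, 0.1974, 0.2092]
eef_rot: [0.565, -0.565, 0.425, -0.425]
wrist_force: [3.4, 1.0, 1.7]
opening: 0.227
t 8.25 ux 0.0002 uy -0.0142 z 0.2092 yaw 16.04 tilt(0.01 0.01) F ux 3.6 uy 0.0 z 1.7 T [ 0.19 -0.53 -0.04] op 0.227
time_s: 8.75
eef_pos: [0.4625, 0.1973, 0.196]
eef_rot: [-0.565, 0.565, -0.426, 0.425]
wrist_force: [4.2, 1.9, -4.4]
opening: 0.229
t 8.75 ux -0.0001 uy -0.0142 z 0.1960 yaw 16.04 tilt(-0.04 -0.00) F ux 4.6 uy 0.6 z -4.4 T [ 0.35 -1.03  0.01] op 0.229
```

```bash
for i in 1; do python3 -m pendant '[0,0,-0.002,0,0,0,0.01, 0,0,-0.002,0,0,0,0.01, 0,0,0,0,0,0,0.01]'; python3 -c "from h import *;st()"; python3 -m pendant '[0,0,-0.002,0,0,0,0.01, 0,0,-0.001,0,0,0,0.01, 0,0,0,0,0,0,0.01]'; python3 -c "from h import *;st()"; done
```

```text
time_s: 9.12
eef_pos: [0.4627, 0.1973, 0.1926]
eef_rot: [-0.565, 0.565, -0.425, 0.425]
wrist_force: [2.4, 0.9, -1.2]
opening: 0.226
t 9.12 ux 0.0001 uy -0.0142 z 0.1926 yaw 16.04 tilt(-0.01 -0.00) F ux 2.6 uy 0.2 z -1.2 T [ 0.24 -0.81  0.05] op 0.226
time_s: 9.5
eef_pos: [0.4627, 0.1974, 0.1896]
eef_rot: [-0.565, 0.565, -0.425, 0.425]
wrist_force: [3.1, 1.3, -0.9]
opening: 0.227
t 9.50 ux 0.0001 uy -0.0142 z 0.1896 yaw 16.04 tilt(-0.01 -0.00) F ux 3.3 uy 0.5 z -0.9 T [ 0.19 -0.7  -0.02] op 0.227
```

```bash
for i in 1; do python3 -m pendant '[0,0,-0.001,0,0,0,0.01, 0,0,0,0,0,0,0.01, 0,0,0,0,0,0,0.01]'; python3 -c "from h import *;st()"; python3 -m pendant '[0,0,-0.001,0,0,0,0.01, 0,0,0,0,0,0,0.01, 0,0,0,0,0,0,0.01]'; python3 -c "from h import *;st()";python3 -m pendant '[0,0,-0.001,0,0,0,0.01, 0,0,0,0,0,0,0.01, 0,0,0,0,0,0,0.01]'; python3 -c "from h import *;st()"; done
```

```text
time_s: 9.88
eef_pos: [0.4628, 0.1973, 0.1886]
eef_rot: [-0.565, 0.565, -0.425, 0.425]
wrist_force: [3.0, 1.5, -0.8]
opening: 0.231
t 9.88 ux 0.0002 uy -0.0142 z 0.1886 yaw 16.04 tilt(-0.00 -0.00) F ux 3.3 uy 0.7 z -0.8 T [ 0.27 -0.7   0.06] op 0.231
time_s: 10.25
eef_pos: [0.4627, 0.1974, 0.1876]
eef_rot: [-0.565, 0.565, -0.425, 0.425]
wrist_force: [2.8, 1.0, -1.0]
opening: 0.231
t 10.25 ux 0.0001 uy -0.0142 z 0.1876 yaw 16.04 tilt(-0.00 0.00) F ux 3.0 uy 0.2 z -1.0 T [ 0.21 -0.71 -0.03] op 0.231
time_s: 10.62
eef_pos: [0.4628, 0.1974, 0.1867]
eef_rot: [0.565, -0.565, 0.425, -0.425]
wrist_force: [2.9, 1.0, -1.0]
opening: 0.229
t 10.62 ux 0.0002 uy -0.0142 z 0.1867 yaw 16.04 tilt(0.00 0.00) F ux 3.1 uy 0.2 z -1.0 T [ 0.23 -0.68  0.04] op 0.229
```

```bash
for i in 1; do python3 -m pendant '[0,0,-0.001,0,0,0,0.01, 0,0,0,0,0,0,0.01]'; python3 -c "from h import *;st()"; python3 -m pendant '[0,0,-0.001,0,0,0,0.01, 0,0,0,0,0,0,0.01]'; python3 -c "from h import *;st()";python3 -m pendant '[0,0,-0.001,0,0,0,0.01, 0,0,0,0,0,0,0.01]'; python3 -c "from h import *;st()"; done
```

```text
time_s: 10.88
eef_pos: [0.4629, 0.1974, 0.1859]
eef_rot: [0.565, -0.565, 0.425, -0.425]
wrist_force: [1.6, 0.7, 2.1]
opening: 0.232
t 10.88 ux 0.0003 uy -0.0142 z 0.1859 yaw 16.04 tilt(0.02 0.00) F ux 1.7 uy 0.2 z 2.1 T [ 0.24 -0.53  0.05] op 0.232
time_s: 11.12
eef_pos: [0.4629, 0.1974, 0.1852]
eef_rot: [0.565, -0.565, 0.425, -0.425]
wrist_force: [0.9, 1.0, 4.7]
opening: 0.223
t 11.12 ux 0.0003 uy -0.0142 z 0.1852 yaw 16.04 tilt(0.03 0.00) F ux 1.2 uy 0.7 z 4.7 T [ 0.14 -0.32  0.  ] op 0.223
time_s: 11.38
eef_pos: [0.463, 0.1975, 0.1845]
eef_rot: [0.565, -0.565, 0.425, -0.426]
wrist_force: [-0.2, 0.3, 7.2]
opening: 0.227
t 11.38 ux 0.0004 uy -0.0142 z 0.1845 yaw 16.05 tilt(0.04 0.00) F ux -0.1 uy 0.3 z 7.2 T [ 0.1  -0.08 -0.04] op 0.227
```

The nose rests on the rim at z≈0.1865 (foot at about 60 mm depth). I'll ease off to a light load and feel along +y.

```bash
python3 -m pendant '[0,0,0.001,0,0,0,0.01, -0.0003,0.001,0,0,0,0,0.01, -0.0003,0.001,0,0,0,0,0.01]'; python3 -c "from h import *;st()"; python3 -m pendant '[-0.0003,0.001,0,0,0,0,0.01, -0.0003,0.001,0,0,0,0,0.01]'; python3 -c "from h import *;st()"; python3 -m pendant '[-0.0003,0.001,0,0,0,0,0.01, -0.0003,0.001,0,0,0,0,0.01]'; python3 -c "from h import *;st()"
```

```text
time_s: 11.75
eef_pos: [0.4626, 0.1985, 0.185]
eef_rot: [-0.565, 0.565, -0.425, 0.426]
wrist_force: [1.9, -4.4, 5.7]
opening: 0.228
t 11.75 ux 0.0003 uy -0.0131 z 0.1850 yaw 16.05 tilt(0.05 -0.12) F ux 0.6 uy -4.8 z 5.7 T [-1.19 -0.69  0.04] op 0.228
time_s: 12.0
eef_pos: [0.4622, 0.2, 0.185]
eef_rot: [-0.564, 0.565, -0.424, 0.426]
wrist_force: [3.0, -5.1, 4.5]
opening: 0.23
t 12.00 ux 0.0004 uy -0.0115 z 0.1850 yaw 16.05 tilt(0.08 -0.18) F ux 1.5 uy -5.8 z 4.5 T [-1.49 -0.81 -0.  ] op 0.230
time_s: 12.25
eef_pos: [0.462, 0.202, 0.185]
eef_rot: [-0.564, 0.565, -0.424, 0.427]
wrist_force: [3.9, -4.9, 4.4]
opening: 0.231
t 12.25 ux 0.0007 uy -0.0096 z 0.1850 yaw 16.04 tilt(0.13 -0.18) F ux 2.4 uy -5.8 z 4.4 T [-1.41 -1.07  0.08] op 0.231
```

```bash
python3 -m pendant '[-0.0003,0.001,0.0005,0,0,0,0.01, -0.0003,0.001,0,0,0,0,0.01]'; python3 -c "from h import *;st()"; python3 -m pendant '[-0.0003,0.001,0,0,0,0,0.01, -0.0003,0.001,0,0,0,0,0.01]'; python3 -c "from h import *;st()"; python3 -m pendant '[-0.0003,0.001,0,0,0,0,0.01, -0.0003,0.001,0,0,0,0,0.01]'; python3 -c "from h import *;st()"
```

```text
time_s: 12.5
eef_pos: [0.4614, 0.2042, 0.1854]
eef_rot: [-0.565, 0.565, -0.424, 0.426]
wrist_force: [3.8, -4.4, 3.9]
opening: 0.229
t 12.50 ux 0.0007 uy -0.0072 z 0.1854 yaw 16.04 tilt(0.12 -0.14) F ux 2.4 uy -5.2 z 3.9 T [-1.11 -1.11 -0.01] op 0.229
time_s: 12.75
eef_pos: [0.4608, 0.2062, 0.1854]
eef_rot: [-0.565, 0.565, -0.424, 0.426]
wrist_force: [3.6, -4.6, 2.6]
opening: 0.229
t 12.75 ux 0.0007 uy -0.0051 z 0.1854 yaw 16.04 tilt(0.12 -0.14) F ux 2.2 uy -5.4 z 2.6 T [-1.11 -1.13 -0.  ] op 0.229
time_s: 13.0
eef_pos: [0.4601, 0.2083, 0.1853]
eef_rot: [-0.565, 0.565, -0.424, 0.426]
wrist_force: [4.1, -4.5, 2.9]
opening: 0.229
t 13.00 ux 0.0006 uy -0.0030 z 0.1853 yaw 16.04 tilt(0.12 -0.14) F ux 2.7 uy -5.5 z 2.9 T [-1.07 -1.15  0.03] op 0.229
```

```bash
python3 -m pendant '[-0.0003,0.001,0,0,0,0,0.01, -0.0003,0.001,0,0,0,0,0.01]'; python3 -c "from h import *;st()"; python3 -m pendant '[-0.0003,0.001,0,0,0,0,0.01, -0.0003,0.001,0,0,0,0,0.01]'; python3 -c "from h import *;st()"
```

```text
time_s: 13.25
eef_pos: [0.4595, 0.2103, 0.1853]
eef_rot: [-0.565, 0.565, -0.424, 0.426]
wrist_force: [4.1, -3.9, 2.6]
opening: 0.224
t 13.25 ux 0.0006 uy -0.0009 z 0.1853 yaw 16.04 tilt(0.12 -0.14) F ux 2.9 uy -4.9 z 2.6 T [-1.12 -1.18  0.03] op 0.224
time_s: 13.5
eef_pos: [0.4577, 0.2131, 0.1845]
eef_rot: [-0.565, 0.565, -0.426, 0.425]
wrist_force: [3.8, -1.8, -1.2]
opening: 0.228
t 13.50 ux -0.0003 uy 0.0023 z 0.1845 yaw 16.03 tilt(-0.04 -0.03) F ux 3.1 uy -2.8 z -1.2 T [-0.31 -0.92  0.03] op 0.228
```

```bash
python3 -m pendant '[0,0,-0.001,0,0,0,0.01, 0,0,0,0,0,0,0.01]'; python3 -c "from h import *;st()"; python3 -m pendant '[0,0,-0.001,0,0,0,0.01, 0,0,0,0,0,0,0.01]'; python3 -c "from h import *;st()"
```

```text
time_s: 13.75
eef_pos: [0.4576, 0.2135, 0.1837]
eef_rot: [-0.565, 0.565, -0.426, 0.425]
wrist_force: [3.3, 1.4, -2.3]
opening: 0.23
t 13.75 ux -0.0003 uy 0.0027 z 0.1837 yaw 16.04 tilt(-0.04 0.02) F ux 3.6 uy 0.5 z -2.3 T [ 0.08 -0.85 -0.03] op 0.230
time_s: 14.0
eef_pos: [0.4578, 0.2135, 0.1831]
eef_rot: [0.565, -0.565, 0.425, -0.425]
wrist_force: [3.5, 1.4, -1.7]
opening: 0.228
t 14.00 ux -0.0001 uy 0.0027 z 0.1831 yaw 16.04 tilt(-0.01 0.02) F ux 3.7 uy 0.4 z -1.7 T [ 0.25 -0.69 -0.05] op 0.228
```

```bash
python3 -m pendant '[0,0,-0.002,0,0,0,0.01, 0,0,-0.002,0,0,0,0.01]'; python3 -c "from h import *;st()"; python3 -m pendant '[0,0,-0.002,0,0,0,0.01, 0,0,-0.002,0,0,0,0.01,0,0,-0.002,0,0,0,0.01]'; python3 -c "from h import *;st()"
```

```text
time_s: 14.25
eef_pos: [0.4579, 0.2134, 0.1791]
eef_rot: [0.565, -0.565, 0.425, -0.425]
wrist_force: [2.1, 2.1, -0.5]
opening: 0.226
t 14.25 ux -0.0001 uy 0.0025 z 0.1791 yaw 16.04 tilt(-0.00 0.01) F ux 2.6 uy 1.4 z -0.5 T [ 0.18 -0.6   0.  ] op 0.226
time_s: 14.62
eef_pos: [0.4579, 0.2133, 0.173]
eef_rot: [-0.565, 0.565, -0.425, 0.425]
wrist_force: [2.2, 0.1, -0.4]
opening: 0.225
t 14.62 ux -0.0001 uy 0.0025 z 0.1730 yaw 16.04 tilt(-0.00 -0.00) F ux 2.2 uy -0.5 z -0.4 T [ 0.23 -0.57  0.03] op 0.225
```

It is in, moving freely with no lateral load. Next I'll go down to the plunger.

```bash
python3 -m pendant '[0,0,-0.002,0,0,0,0.01, 0,0,-0.002,0,0,0,0.01, 0,0,-0.002,0,0,0,0.01, 0,0,-0.002,0,0,0,0.01]'; python3 -c "from h import *;st()"; python3 -m pendant '[0,0,-0.002,0,0,0,0.01, 0,0,-0.002,0,0,0,0.01]'; python3 -c "from h import *;st()"; python3 -m pendant '[0,0,-0.002,0,0,0,0.01, 0,0,-0.001,0,0,0,0.01]'; python3 -c "from h import *;st()"
```

```text
time_s: 15.12
eef_pos: [0.458, 0.2134, 0.1651]
eef_rot: [-0.565, 0.565, -0.425, 0.425]
wrist_force: [1.8, 0.2, -1.0]
opening: 0.227
t 15.12 ux -0.0001 uy 0.0025 z 0.1651 yaw 16.04 tilt(-0.00 -0.00) F ux 1.8 uy -0.3 z -1.0 T [ 0.15 -0.57  0.  ] op 0.227
time_s: 15.38
eef_pos: [0.458, 0.2134, 0.1611]
eef_rot: [0.565, -0.565, 0.425, -0.425]
wrist_force: [2.7, 0.6, -0.6]
opening: 0.225
t 15.38 ux -0.0000 uy 0.0025 z 0.1611 yaw 16.04 tilt(0.00 0.00) F ux 2.8 uy -0.2 z -0.6 T [ 0.18 -0.53  0.01] op 0.225
time_s: 15.62
eef_pos: [0.4582, 0.2134, 0.1587]
eef_rot: [0.565, -0.565, 0.425, -0.425]
wrist_force: [0.6, -1.2, 7.3]
opening: 0.23
t 15.62 ux 0.0001 uy 0.0024 z 0.1587 yaw 16.04 tilt(0.02 -0.00) F ux 0.3 uy -1.3 z 7.3 T [-0.01 -0.07  0.06] op 0.230
```

```bash
python3 -m pendant '[0,0,-0.001,0,0,0,0.01, 0,0,-0.001,0,0,0,0.01]'; python3 -c "from h import *;st()"; python3 -m pendant '[0,0,-0.001,0,0,0,0.01, 0,0,-0.001,0,0,0,0.01]'; python3 -c "from h import *;st()"; python3 -m pendant '[0,0,-0.001,0,0,0,0.01, 0,0,-0.001,0,0,0,0.01]'; python3 -c "from h import *;st()"
```

```text
time_s: 15.88
eef_pos: [0.4582, 0.2134, 0.157]
eef_rot: [0.565, -0.565, 0.425, -0.425]
wrist_force: [0.3, -0.9, 6.1]
opening: 0.227
t 15.88 ux 0.0002 uy 0.0024 z 0.1570 yaw 16.04 tilt(0.03 -0.00) F ux 0.1 uy -1.0 z 6.1 T [-0.04  0.06 -0.01] op 0.227
time_s: 16.12
eef_pos: [0.4582, 0.2133, 0.155]
eef_rot: [0.565, -0.565, 0.425, -0.425]
wrist_force: [0.7, -0.9, 7.0]
opening: 0.226
t 16.12 ux 0.0001 uy 0.0024 z 0.1550 yaw 16.04 tilt(0.03 -0.01) F ux 0.4 uy -1.1 z 7.0 T [-0.03  0.05  0.03] op 0.226
time_s: 16.38
eef_pos: [0.4582, 0.2133, 0.153]
eef_rot: [0.565, -0.565, 0.425, -0.425]
wrist_force: [0.9, -0.7, 6.7]
opening: 0.226
t 16.38 ux 0.0001 uy 0.0024 z 0.1530 yaw 16.05 tilt(0.03 -0.01) F ux 0.6 uy -0.9 z 6.7 T [-0.07  0.07 -0.03] op 0.226
```

```bash
python3 -m pendant '[0,0,-0.001,0,0,0,0.01, 0,0,-0.001,0,0,0,0.01]'; python3 -c "from h import *;st()"; python3 -m pendant '[0,0,-0.001,0,0,0,0.01, 0,0,0,0,0,0,0.01]'; python3 -c "from h import *;st()"; python3 -m pendant '[0,0,-0.001,0,0,0,0.01, 0,0,0,0,0,0,0.01]'; python3 -c "from h import *;st()"; python3 -m pendant '[0,0,-0.001,0,0,0,0.01, 0,0,0,0,0,0,0.01]'; python3 -c "from h import *;st()"
```

```text
time_s: 16.62
eef_pos: [0.4582, 0.2134, 0.151]
eef_rot: [0.565, -0.565, 0.425, -0.425]
wrist_force: [0.7, -1.1, 6.5]
opening: 0.23
t 16.62 ux 0.0002 uy 0.0024 z 0.1510 yaw 16.05 tilt(0.03 -0.00) F ux 0.4 uy -1.3 z 6.5 T [ 0.01  0.08 -0.01] op 0.230
time_s: 16.88
eef_pos: [0.4582, 0.2134, 0.1499]
eef_rot: [0.565, -0.565, 0.425, -0.425]
wrist_force: [-0.4, -0.1, 6.2]
opening: 0.222
t 16.88 ux 0.0002 uy 0.0024 z 0.1499 yaw 16.05 tilt(0.03 -0.00) F ux -0.4 uy -0.0 z 6.2 T [-0.03 -0.04  0.02] op 0.222
time_s: 17.12
eef_pos: [0.4583, 0.2133, 0.1493]
eef_rot: [0.565, -0.565, 0.425, -0.426]
wrist_force: [0.2, -1.3, 8.9]
opening: 0.228
t 17.12 ux 0.0002 uy 0.0024 z 0.1493 yaw 16.04 tilt(0.03 -0.00) F ux -0.2 uy -1.3 z 8.9 T [-0.07  0.18  0.02] op 0.228
time_s: 17.38
eef_pos: [0.4583, 0.2134, 0.1486]
eef_rot: [0.565, -0.565, 0.425, -0.426]
wrist_force: [-1.1, -1.5, 11.3]
opening: 0.225
t 17.38 ux 0.0003 uy 0.0024 z 0.1486 yaw 16.05 tilt(0.04 -0.00) F ux -1.5 uy -1.1 z 11.3 T [-0.09  0.42 -0.02] op 0.225
```

Force now rises about 2.6 N per mm, the same slope as on the rim, so it's at the hard stop. I'll press a little further to make sure.

```bash
python3 -m pendant '[0,0,-0.001,0,0,0,0.01, 0,0,0,0,0,0,0.01]'; python3 -c "from h import *;st()"; python3 -m pendant '[0,0,-0.001,0,0,0,0.01, 0,0,0,0,0,0,0.01]'; python3 -c "from h import *;st()"
```

```text
time_s: 17.62
eef_pos: [0.4584, 0.2134, 0.1479]
eef_rot: [0.565, -0.565, 0.425, -0.426]
wrist_force: [-1.9, -1.4, 13.1]
opening: 0.23
t 17.62 ux 0.0004 uy 0.0024 z 0.1479 yaw 16.05 tilt(0.05 -0.01) F ux -2.2 uy -0.8 z 13.1 T [-0.22  0.63  0.02] op 0.230
time_s: 17.88
eef_pos: [0.4584, 0.2134, 0.1473]
eef_rot: [0.565, -0.565, 0.425, -0.426]
wrist_force: [-3.0, -1.2, 15.8]
opening: 0.223
t 17.88 ux 0.0004 uy 0.0024 z 0.1473 yaw 16.05 tilt(0.05 -0.01) F ux -3.2 uy -0.3 z 15.8 T [-0.28  0.83  0.01] op 0.223
```

```bash
python3 -m pendant '[0,0,0.002,0,0,0,0.01, 0,0,0.002,0,0,0,0.01, 0,0,0.0015,0,0,0,0.01, 0,0,0,0,0,0,0.01]'; python3 -c "from h import *;st()"; python3 -m pendant '[0,0,0,0,0,0,0.03,0,0,0,0,0,0,0.05,0,0,0,0,0,0,0.06,0,0,0,0,0,0,0.06]'
python3 - <<'E'
from h import *
st(); im=ctrl.camera('wrist'); save('wrist6',im)
E
```

```text
time_s: 18.38
eef_pos: [0.4581, 0.2134, 0.1507]
eef_rot: [0.565, -0.565, 0.425, -0.425]
wrist_force: [0.8, -0.1, 2.7]
opening: 0.228
t 18.38 ux 0.0000 uy 0.0025 z 0.1507 yaw 16.04 tilt(0.01 0.00) F ux 0.8 uy -0.3 z 2.7 T [-0.   -0.28  0.02] op 0.228
time_s: 18.88
eef_pos: [0.4577, 0.2133, 0.1504]
eef_rot: [-0.565, 0.565, -0.426, 0.425]
wrist_force: [0.2, 0.2, -0.8]
opening: 0.705
t 18.88 ux -0.0003 uy 0.0025 z 0.1504 yaw 16.04 tilt(-0.04 -0.01) F ux 0.3 uy 0.1 z -0.8 T [ 0.01  0.02 -0.  ] op 0.705
```

View pics/wrist6.png

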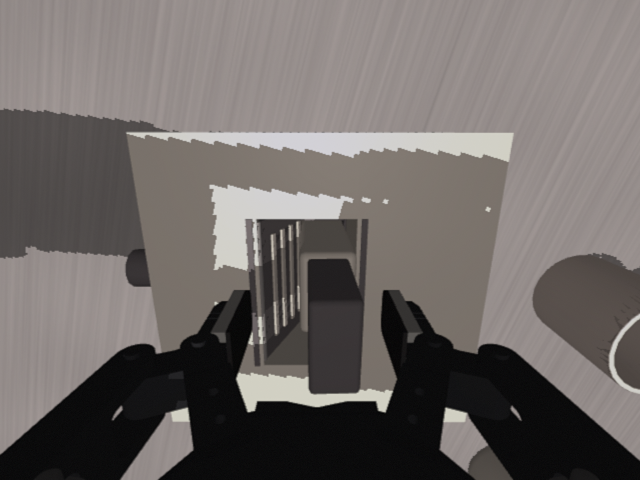

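```bash
python3 -m pendant '[0.003,0.001,0,0,0,0,0.075,0,0,0,0,0,0,0.075,0,0,0.02,0,0,0,0.075,0,0,0.04,0,0,0,0.075,0,0,0.05,0,0,0,0.075,-0.016,0.056,0,0,0,0,0.075,-0.016,0.056,0,0,0,0,0.075,-0.016,0.056,0,0,0,0,0.075,0,0,0,0,0,0,0.075,0,0,0,0,0,0,0.075]'
python3 - <<'E'
from h import *
import pickle
P=pose(); pickle.dump(P,open('p7.pkl','wb'))
st(); im=ctrl.camera('wrist'); save('wrist7',im); im=ctrl.camera('scene'); save('scene7',im);np.save('scene7.npy',im); im=ctrl.camera('top'); save('top7',im);np.save('top7.npy',im)
save('sc7',cv2.resize(np.load('scene7.npy')[160:400,400:640],None,fx=2.5,fy=2.5,interpolation=cv2.INTER_CUBIC))
E
```

```text
time_s: 20.18
eef_pos: [0.4128, 0.3822, 0.2604]
eef_rot: [-0.565, 0.565, -0.425, 0.425]
wrist_force: [0.1, -0.9, 0.1]
opening: 0.879
t 20.18 ux 0.0029 uy 0.1772 z 0.2604 yaw 16.09 tilt(-0.02 -0.04) F ux -0.1 uy -0.9 z 0.1 T [0.03 0.   0.04] op 0.879
```

View pics/sc7.png

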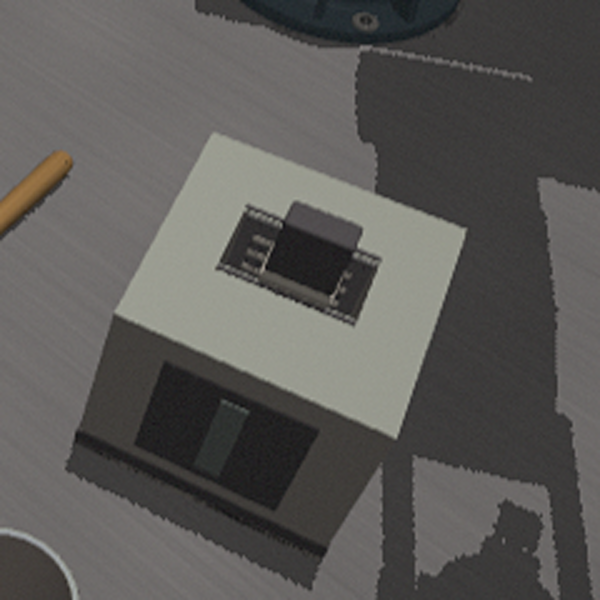

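View pics/top7.png

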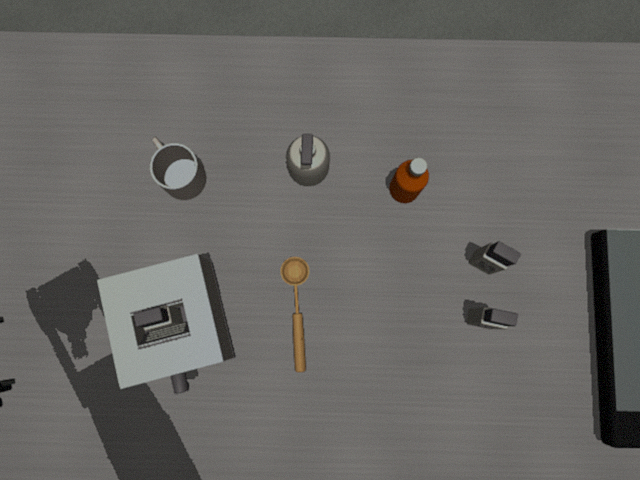

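View pics/wrist7.png

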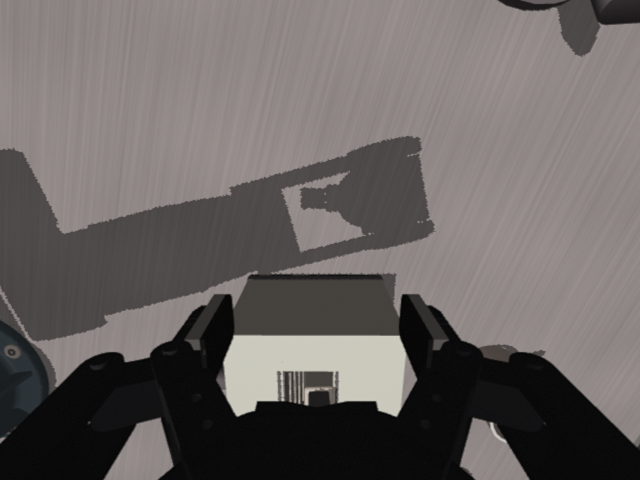

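Run:
```python
from h import *
t=np.load('top7.npy');s=np.load('scene7.npy')
a=np.clip(1.6*cv2.resize(t[290:355,125:195].astype(float),None,fx=8,fy=8,interpolation=cv2.INTER_CUBIC),0,255).astype(np.uint8);save('t7z',a)
a=np.clip(1.6*cv2.resize(s[230:300,480:560].astype(float),None,fx=8,fy=8,interpolation=cv2.INTER_CUBIC),0,255).astype(np.uint8);save('s7z',a)
```

```text
(no output)
```

View pics/t7z.png

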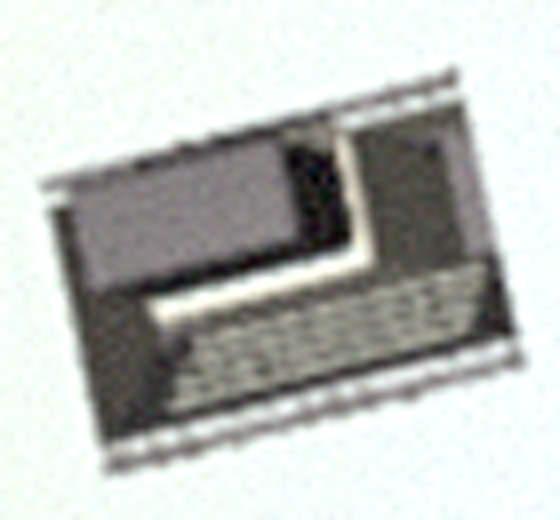

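View pics/s7z.png

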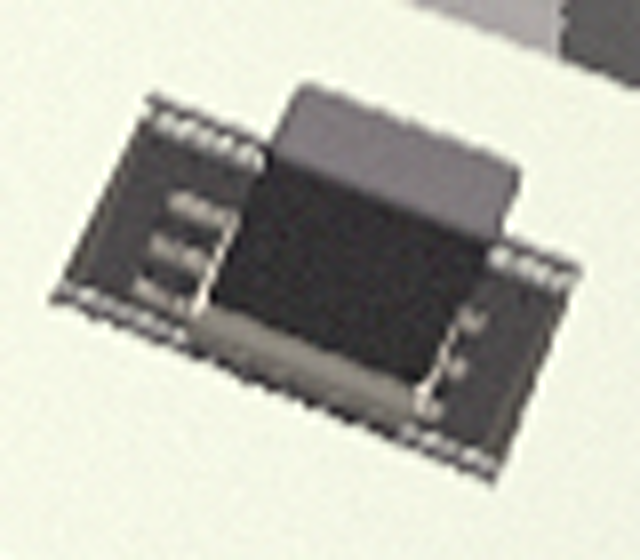

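Run:
```python
from h import *
from scipy.optimize import least_squares
# order: -x+y, +x+y... top img left=+y, up=+x
T=np.array([[75,185],[280,143],[298,240],[98,290]])/8+[125,290]-.44  # (+x+y),(+x-y),(-x-y),(-x+y)
S=np.array([[487,237],[268,152],[305,88],[518,165]])/8+[480,230]-.44  # scene: near edge = +x ; right=+y
def tri(a,b):
    f=lambda p:np.r_[proj('top',p)-a,proj('scene',p)-b]
    r=least_squares(f,[.46,.21,.19]);return r.x,np.abs(r.fun).max()
Q=[]
for a,b in zip(T,S):
    p,e=tri(a,b); Q.append(p); d=p[:2]-MOUTH; print(p,'u',d@UX,d@UY,'res',e)
Q=np.array(Q); print('mean',Q.mean(0),(Q.mean(0)[:2]-MOUTH)@UX,(Q.mean(0)[:2]-MOUTH)@UY)
```

```text
[0.46769566 0.23612256 0.19091649] u 0.015552987577016373 0.021683398378424396 res 0.12270814165356114
[0.47638313 0.1994393  0.18873047] u 0.01382550222898419 -0.015974929702932125 res 0.4736008030068888
[0.45884313 0.19533915 0.18880748] u -0.004165958248064969 -0.01509726748159287 res 0.2995703621448911
[0.44892326 0.23090378 0.19050727] u -0.00393082377567476 0.021824152027470824 res 0.06550831794947953
mean [0.4629613  0.2154512  0.18974043] 0.005320426945565216 0.0031088383053425317
```

Run:
```python
from h import *
a=np.load('top0.npy').astype(int);b=np.load('top7.npy').astype(int);d=(np.abs(a-b).max(2)>40).astype(np.uint8)
n,l,s,c=cv2.connectedComponentsWithStats(d)
print([tuple(x) for x in s[1:] if x[4]>8])
print(ctrl.hand_in())
```

```text
[(np.int32(26), np.int32(259), np.int32(175), np.int32(221), np.int32(12766)), (np.int32(418), np.int32(272), np.int32(44), np.int32(32), np.int32(615)), (np.int32(135), np.int32(305), np.int32(48), np.int32(40), np.int32(627)), (np.int32(0), np.int32(317), np.int32(4), np.int32(6), np.int32(21)), (np.int32(168), np.int32(325), np.int32(21), np.int32(12), np.int32(37)), (np.int32(151), np.int32(337), np.int32(16), np.int32(5), np.int32(18)), (np.int32(0), np.int32(379), np.int32(15), np.int32(14), np.int32(148)), (np.int32(0), np.int32(398), np.int32(3), np.int32(8), np.int32(16)), (np.int32(0), np.int32(407), np.int32(110), np.int32(73), np.int32(2811)), (np.int32(0), np.int32(451), np.int32(12), np.int32(21), np.int32(183)), (np.int32(110), np.int32(475), np.int32(7), np.int32(5), np.int32(15))]
the job is handed in; nothing more can be done
None
```

The cartridge is home in the filter unit and released, and the job is handed in at about 20 s of the 61 s. No verdict was reported.

**What I did**
- **Pick-up:** I took the cartridge farthest to the robot's left, seen at (450,289) in the top view.
- **Flap:** I pushed it open with the nose and lowered the cartridge past it, gripped all the way.
- **Socket:** The nose touched the rim about 60 mm down. I slid it along y with about 5–8 N on the rim until it dropped in, about 2.5 mm to +y of the middle.
- **Plunger:** It moved down 10 mm at a steady force of about 7 N. At the hard stop I pressed until the force reached about 18 N on the socket, against its 30 N limit. Then I eased off and let go.

**Last checks**
- **Height:** From two cameras, the cartridge's top is at z = 0.190 m, the height given for fully home.
- **Plunger:** The cameras cannot see it. I take it to be fully down from that height and from the force rising at the stop.
- **Upright:** The cartridge leans about 3° towards +x. The sprung flap pushes it across the play in the loose socket.
- **Surroundings:** Before and after top views show changes only at the unit, at the spot where the cartridge stood, and in the arm and its shadow. The gripper was clear of everything.

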